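# Lock the lens stand and index its lens over the tub of pins

### The job

Fasten the lens stand: push its winged captive screw down first and, keeping it down, turn it clockwise as far as it goes, so that it stays down when you let go. Then lift the round pull knob to draw the lock pin, slide the sleeve along the tube to the next hole on the side of the tub of pins, so that the lens stands over that tub and not over its lid, and push the knob fully down. Finish while holding: keep gripping the knob and keep it pushed fully home, because its spring lifts it partway when it is let go; leave the tub, its lid, the paper cup and the tweezers where they are.

Things in the scene. Friction and masses are not known exactly. Their poses are not given: they have to be found in the camera images.
- stand: Lens stand, fixed: grey foot 90 x 360 x 12 mm, origin under its centre, z up. A level 24 mm square aluminium tube (top 64 mm high) runs along its y between two dark posts (36 x 18 mm, 72 mm high, at y = +-167 mm); pin holes in its top at y = -90, -45, 0, 45, 90 mm. The captive screw stands in a tab on the robot's side, axis at x = -78, y = -100 mm.
- sleeve (a joint): Slide of the steel sleeve (36 x 62 mm, top 71 mm high) along the tube in m, positive towards the stand's +y; 0 = pin over the middle hole, where it starts; holes every 0.045; travel -0.095 to 0.095. About 2 N of friction. It moves only while the pin is drawn. An arm on it carries the lens towards the stand's +x.
- lens_centre (a point): Centre of the round lens (black frame 72 mm across, 12 mm thick, underside 58 mm above the bench), 115 mm in the stand's +x from the tube's axis; moves with the sleeve.
- plunger (a joint): Height of the lock pin with its pull knob in m: 0 = fully home (10 mm deep in the hole); left alone the spring keeps it at about 0.004 (6 mm deep, still locked); above 0.010 the pin is clear of the tube; 0.018 = upper stop. Spring 0.9 N per mm about 0.004. Let down between two holes, the pin rides on the tube at 0.010.
- pull_knob: The pull knob: upright round black fluted cylinder, 26 mm across and 32 mm high, on top of the sleeve over a brass collar of 24 mm (top 82 mm high). Origin at the centre of its underside, 85 mm above the bench when fully home, 89 mm at rest. Grip it by its sides.
- pull_knob_top (a point): Centre of the pull knob's top face: 117 mm above the bench when fully home, 121 mm at rest.
- wing_top (a point): Top centre of the captive screw's wing, on the screw's axis, 73 mm above the bench when up. The wing is a black bar 40 mm long (this point's x), 14 mm thick (its y), 24 mm high, on a round aluminium flange 46 mm wide, 6 mm thick, whose top (24 mm below this point) the fingertips can push. Turns with the screw.
- screw_press (a joint): How far the captive screw is pushed down in m: 0 = up, 0.008 = bottom stop. Its spring resists with 3 N at the top and 7 N at the bottom. Pushed down 0.0065 or more it can be turned; turned, it stays caught at about 0.005.
- screw_turn (a joint): Turn of the captive screw in rad, growing clockwise seen from above: starts at 0 to 0.15, stop at 1.3. While up it is blocked at about 0.2 and must not be forced past that; pushed down, it turns freely to the stop and is caught beyond about 0.5.
- tub: Loose open round black tub with brass pins, 48 mm across, 24 mm high, origin under its centre; stands on the bench beyond the tube, one hole spacing to one side of the lens (stand's +y or -y), on either side by chance.
- tub_lid: Loose flat round black lid of the tub, 52 mm across, 7 mm high, on the bench one hole spacing to the other side. Leave it.
- cup: Loose paper cup, patterned, 74 mm across its rim, 95 mm high, origin under its centre. Leave it.
- tweezers: Loose steel tweezers lying flat, 120 x 20 x 5 mm, origin under the middle. Leave them.
Things that resemble listed ones, but are neither listed nor needed, are in the scene too. Several things look just like the tub: the one meant starts farthest from the robot's base.

How it is judged:
By the outcome, as a careful person would: the job done as asked, in the order asked, and still so for the second after the job is handed in, while the arm keeps its last pose, push and grip.
It also fails if it takes over 42 s, if anything falls off the work surface, if the arm or the gripper's body presses on something with over 40 N, if the wrist force passes 120 N, or if a joint passes its speed limit or range.

### The arm

A 6-joint arm with a two-finger parallel gripper is mounted at the origin on the work surface. World frame = base frame: x ahead of the robot, y to its left, z up, the work surface at z = 0. Lengths are in mm, angles in rad, forces in N, time in s.
With the tool pointing down it reaches from about 300 to 775 mm from the base axis. Payload 14.6 kg.
Tool frame: the origin (TCP) lies on the centre line of the jaws, within the pads' length; the fingertips stand 19 mm ahead of it and the grasp point (between the pads) is the TCP (bot.tip_reach is the distance from the TCP to the fingertips, in mm); z points along the fingers, y is the line along which they close (so a half turn about z gives the same grasp; the last joint's range is limited). The gripper opens to 85 mm and grips with 20 to 120 N. Pads are 22 mm wide; open, the fingers measure 114 mm over their backs; the gripper's body (76 mm by 85 mm) begins 54 mm behind the grasp point. The pads swing forward as they close: fully open they stand 13 mm farther back than shut.
Start: joints at [1.205, 0.3, 1.521, -0, 1.321, -0.067], TCP at [161.903, 525.621, 250.281] pointing down, gripper open.
Joint ranges: [-3.03, 3.03], [-0.79, 2.21], [0.23, 2.52], [-1.04, 4.18], [0, 3.07], [-2.55, 2.55]. Speed limits (rad/s): [2.22, 2.22, 2.57, 3.14, 3.14, 3.14].

### API

Orientations are given as a unit quaternion [w, x, y, z].
In Python, from rig import bot gives the robot as it stands. Calls block until the motion is done:
- bot.move_to(position, orientation): joint-space move of the TCP to a pose.
- bot.servo_line(position, attitude=None, speed=150, until_force=None): straight line of the TCP; attitude=None keeps the orientation; speed is the mean speed in mm/s. With until_force (N) it stops when the force on the tool has changed by that much, and returns True; else False.
- bot.move_joints(angles): joint-space move.
- bot.move_gripper(opening, grip_force=None): finger opening in mm; grip_force is the grip in N (None keeps the last); returns when the fingers have stopped.
- bot.dwell(seconds).
- bot.ik(position, orientation): joint angles nearest the present ones, or None.
- bot.read_state(): the state.
- bot.read_camera(name): name is "scene" or "top" or "wrist"; returns a dict with "image" (480x640x3 uint8, blue, green, red), "depth" (480x640 float32, mm along the optical axis (not along the pixel's ray), 0 where there is no reading), "fovy" (degrees; the focal length in pixels is half the picture's height over the tangent of half this angle, whatever the lens; pixels are square), "cx", "cy" (the principal point, pixels), "k1" (the pictures are not rectified: a ray, as slopes to the right and down, at radius r is drawn at 1 + k1 r^2 times it, then the intrinsics apply), "eye" and "attitude" of the camera in the world; the wrist camera has in their place "mount" (4x4, takes a point from camera to tool coordinates, whose origin is the TCP and whose axes are the flange's). Camera axes: x right, y down, z forward; pixel columns grow to the right and rows downward; lengths in mm; the calibration is good to about 2 mm. A picture is of the moment at which its call begins: read the wrist's pose just before it.
A pose or a line that the arm cannot do raises bot.MotionError and nothing moves.
- bot.finish_job(): hands the job in; it is judged then, once.
The state is a dict: "clock": time; "joint_positions": joint angles; "qvel": joint speeds; "effort": joint torques, N m; "ee_pos": TCP position; "tool_rot": TCP orientation; "ft_force": force on the tool from outside, world axes, zero at the start; "moment": the same for the moment, N m; "grip_width": finger opening in mm; "grip_force": force on a finger pad.
Only numpy, scipy, OpenCV 4.12 (cv2) and the standard library are available. Lean on these libraries where they do the work, as an engineer would, in place of code of your own. Each camera call takes 0.05 s, during which the arm holds its last target. There are 200 camera calls.

## Working session

There is one attempt and no reset: what is moved stays moved. The work goes in short steps, each a Python script; the robot and the scene stay as the last script left them, time stands still between calls to the robot, and variables do not carry over. Pictures are saved under pics/ and viewed, at most 10 in all, crops included, and the job is handed in when it is done.

```bash
mkdir -p pics; ls; cat > h.py <<'E'
import numpy as np, cv2
from scipy.spatial.transform import Rotation as R
def rot(q): return R.from_quat([q[1],q[2],q[3],q[0]]).as_matrix()
def rays(cam,px):
    px=np.atleast_2d(np.array(px,float)); f=240/np.tan(np.radians(cam["fovy"])/2)
    d=np.c_[(px[:,0]-cam["cx"])/f,(px[:,1]-cam["cy"])/f]; u=d.copy()
    for _ in range(20): u=d/(1+cam["k1"]*(u**2).sum(1,keepdims=True))
    return np.c_[u,np.ones(len(u))]
def pose(cam):
    if "eye" in cam:
        a=np.array(cam["attitude"]); return np.array(cam["eye"]),(rot(a) if a.size==4 else a)
    s=cam["state"]; M=np.array(cam["mount"]); Rt=rot(s["tool_rot"])
    return np.array(s["ee_pos"])+Rt@M[:3,3],Rt@M[:3,:3]
def plane(cam,px,z):
    e,A=pose(cam); r=rays(cam,px)@A.T
    return e+r*((z-e[2])/r[:,2])[:,None]
def depthpts(cam,px):
    e,A=pose(cam); p=np.atleast_2d(px).astype(int)
    return e+(rays(cam,px)*cam["depth"][p[:,1],p[:,0]][:,None])@A.T
def cloud(cam):
    v,u=np.mgrid[0:480,0:640]; P=depthpts(cam,np.c_[u.ravel(),v.ravel()]).reshape(480,640,3); P[cam["depth"]==0]=np.nan
    return P
def grab(bot,name):
    s=bot.read_state(); c=bot.read_camera(name); c["state"]=s; return c
E
python3 - <<'E'
from rig import bot; from h import *
import pickle
for n in("top","scene","wrist"):
    c=grab(bot,n); cv2.imwrite(f"pics/{n}0.png",c["image"]); pickle.dump(c,open(f"{n}0.pkl","wb"))
    print(n,{k:v for k,v in c.items() if k not in("image","depth","state")})
print(bot.read_state())
E
```

```text
pics
top {'fovy': 54.87826446813557, 'cx': 322.6792171560469, 'cy': 245.37221845125296, 'k1': 0.03316244549515455, 'eye': array([ 444.7765033 ,   16.88021465, 1083.92848878]), 'attitude': array([-0.03762165,  0.71033205, -0.7010589 ,  0.05029324])}
scene {'fovy': 49.85106479810111, 'cx': 317.68226584204587, 'cy': 238.419582868241, 'k1': -0.14099862716586034, 'eye': array([ 926.92232757, -587.36272407,  973.00269163]), 'attitude': array([-0.32069596,  0.90024607,  0.27976351, -0.09188848])}
wrist {'fovy': 63.29623367208754, 'cx': 322.8728893452142, 'cy': 237.63234103436216, 'k1': -0.029168422490714895, 'mount': array([[ 7.31913433e-04, -9.65404819e-01, -2.60754673e-01,
         6.59313711e+01],
       [ 9.99999723e-01,  6.71607005e-04,  3.20380037e-04,
         1.11721681e+00],
       [-1.34171766e-04, -2.60754836e-01,  9.65405043e-01,
        -1.24107810e+02],
       [ 0.00000000e+00,  0.00000000e+00,  0.00000000e+00,
         1.00000000e+00]])}
{'clock': 0.15, 'joint_positions': array([ 1.20539430e+00,  3.00315903e-01,  1.52140428e+00, -3.09659217e-06,
        1.32068653e+00, -6.66035975e-02]), 'qvel': array([ 0.00012159, -0.00305327,  0.0001553 , -0.00140759,  0.00068048,
        0.0002056 ]), 'effort': array([-4.46271188e-04, -5.43669605e+01, -3.61887467e+01, -1.54855347e-04,
        3.11117998e-03, -1.43870102e-05]), 'ee_pos': array([161.85759568, 525.49139422, 249.88123938]), 'tool_rot': array([-8.57724817e-05,  1.48843672e-01,  9.88860655e-01, -3.97893150e-04]), 'ft_force': array([ 0.26419652, -0.63089555, -0.52473331]), 'moment': array([ 0.0155234 , -0.01125244,  0.00817198]), 'grip_force': 0.0, 'grip_width': 85.69248997375381}
```

View pics/top0.png

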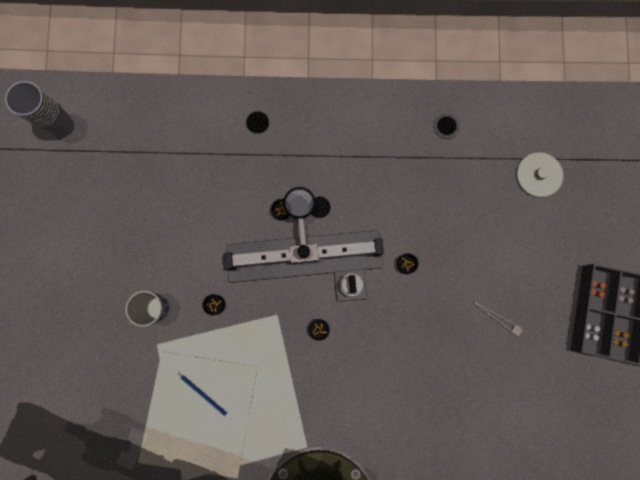

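View pics/scene0.png

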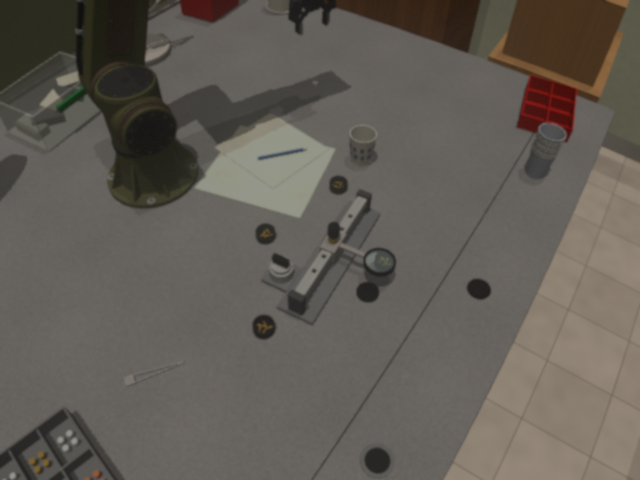

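Viewed: stand tube runs from (229,260) to (378,246) in the top picture, with the knob at (303,252), the lens at (299,203) and the winged screw at (351,286). Things that look like the tub: (280,209), (214,305), (406,264) and (318,330). Lid-like discs: (320,207), (258,122) and (447,126). The tub farthest from the base (about (320,470)) is (280,209), to the stand's +y (left). I'll check it in a crop and measure the stand.

```bash
python3 - <<'E'
from h import *; import pickle
c=pickle.load(open("top0.pkl","rb")); im=c["image"]
cr=cv2.resize(im[160:340,190:430],None,fx=3.3,fy=3.3,interpolation=cv2.INTER_CUBIC)
cv2.imwrite("pics/crop0.png",cv2.convertScaleAbs(cr,alpha=1.6))
P=cloud(c)
for p in[(280,209),(214,305),(406,264),(318,330),(320,207)]: 
    q=plane(c,p,20)[0]; print(p,q[:2].round(),np.hypot(*q[:2]).round())
# tube+posts
m=np.zeros(im.shape[:2],bool); m[225:285,215:395]=1
for lo,hi in((55,67),(68,76),(66,80),(95,130)):
    s=m&(P[...,2]>lo)&(P[...,2]<hi); q=P[s]; 
    r=cv2.minAreaRect(q[:,:2].astype(np.float32)); print(lo,hi,len(q),r,np.median(q[:,2]))
s=(P[270:305,325:380,2]>25); q=P[270:305,325:380][s]; print(q[:,:2].mean(0),np.percentile(q[:,2],[5,50,95]))
for px in [(250,240),(500,250),(300,380)]: print(P[px[1],px[0]])
E
```

```text
(280, 209) [662.  99.] 670.0
(214, 305) [438. 243.] 501.0
(406, 264) [ 537. -195.] 571.0
(318, 330) [385.   7.] 385.0
(320, 207) [668.   6.] 669.0
55 67 1173 ((560.5106811523438, 37.68603515625), (337.18280029296875, 112.12225341796875), 85.61674499511719) 64.36799575082136
68 76 742 ((557.46728515625, 41.30865478515625), (348.1479187011719, 116.29861450195312), 83.41642761230469) 71.91425337806783
66 80 1089 ((557.9190673828125, 41.256500244140625), (348.1479187011719, 117.208251953125), 83.41642761230469) 70.59225610480632
95 130 137 ((554.0413818359375, 41.751007080078125), (25.751873016357422, 25.68796157836914), 23.778549194335938) 121.33435644431529
[486.96217011 -64.40449552] [37.00706096 50.11673614 74.66630665]
[590.48011064 169.46583283   2.2508137 ]
[ 5.75417235e+02 -4.21448737e+02  2.06246220e-01]
[271.54256852  46.0632382    0.50133403]
```

View pics/crop0.png

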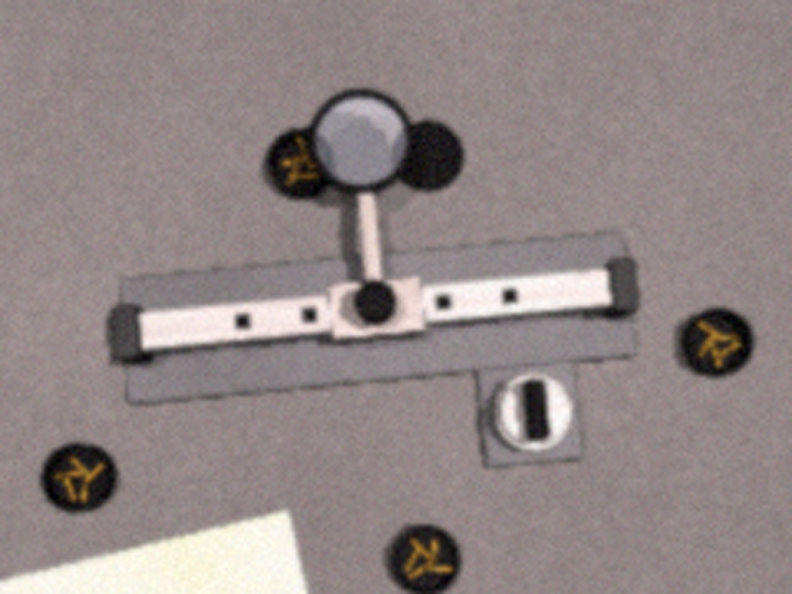

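The crop confirms pins in the tub at crop (302,163), to the stand's +y, and a plain lid at (430,156). The wing's long axis lies roughly along the stand's x. Next I compute the stand pose from the post tops and look from above the screw.

```bash
cat >> h.py <<'E'
def qdown(psi):
    "tool z down, tool y at world yaw psi"
    y=np.array([np.cos(psi),np.sin(psi),0]); z=np.array([0,0,-1.]); x=np.cross(y,z)
    q=R.from_matrix(np.c_[x,y,z]).as_quat(); return [q[3],q[0],q[1],q[2]]
E
python3 - <<'E'
from rig import bot; from h import *
import pickle,json
c=pickle.load(open("top0.pkl","rb"))
P=cloud(c); z=P[...,2]
m=np.zeros(z.shape,bool); m[225:285,215:395]=1
dark=c["image"].max(2)<70
s=(m&(z>66)&(z<80)&dark).astype(np.uint8)
n,l,st,ce=cv2.connectedComponentsWithStats(s)
k=np.argsort(-st[1:,4])[:3]+1; print(st[k],ce[k])
post=[]
for i in k:
    q=P[l==i]; print(q.mean(0)); post.append(plane(c,ce[i],72)[0])
post=sorted([p for p in post if abs(p[1]-41)>100],key=lambda p:p[1])
d=post[1]-post[0]; o=(post[0]+post[1])/2; yaw=np.arctan2(-d[0],d[1])
print("len",np.hypot(d[0],d[1]),"origin",o[:2],"yaw",yaw)
Rz=lambda a:np.array([[np.cos(a),-np.sin(a)],[np.sin(a),np.cos(a)]])
scr=o[:2]+Rz(yaw)@[-78,-100]; print("screw",scr)
json.dump(dict(o=list(o[:2]),yaw=yaw,scr=list(scr)),open("st.json","w"))
bot.move_to([scr[0],scr[1],190],qdown(np.pi/2+yaw))
bot.dwell(.2)
w=grab(bot,"wrist"); pickle.dump(w,open("w1.pkl","wb")); cv2.imwrite("pics/w1.png",cv2.convertScaleAbs(w["image"],alpha=1.4))
print(w["state"]["clock"],w["state"]["joint_positions"].round(2),w["state"]["ee_pos"])
E
```

```text
[[223 252  10  17 134]
 [374 238  10  17 129]
 [349 275   7  10  61]] [[227.64925373 260.39552239]
 [378.50387597 245.94573643]
 [351.67213115 279.81967213]]
[535.35110005 206.73384268  72.54241431]
[ 571.90108436 -123.87683795   72.45011084]
[496.33818182 -64.77054556  73.44254828]
len 95.88246801980704 origin [534.1774223  -94.41298687] yaw 0.9072501042500087
screw [ 564.91739492 -217.45385034]Traceback (most recent call last):
  File "<stdin>", line 19, in <module>
rig.MotionError: the arm cannot take that pose within its joint ranges
```

The wing got counted as a post, and nothing moved. I'll use the two real posts.

```bash
python3 - <<'E'
from rig import bot; from h import *
import pickle,json
c=pickle.load(open("top0.pkl","rb"))
a,b=plane(c,[(227.65,260.4),(378.5,245.95)],72)
d=a-b; o=(a+b)/2; yaw=np.arctan2(-d[0],d[1])
Rz=lambda a:np.array([[np.cos(a),-np.sin(a)],[np.sin(a),np.cos(a)]])
scr=o[:2]+Rz(yaw)@[-78,-100]; print("len",np.hypot(d[0],d[1]),o,yaw,"screw",scr)
json.dump(dict(o=list(o[:2]),yaw=yaw,scr=list(scr)),open("st.json","w"))
bot.move_to([scr[0],scr[1],190],qdown(np.pi/2+yaw))
bot.dwell(.2)
w=grab(bot,"wrist"); pickle.dump(w,open("w1.pkl","wb")); cv2.imwrite("pics/w1.png",cv2.convertScaleAbs(w["image"],alpha=1.4))
print(w["state"]["clock"],w["state"]["joint_positions"].round(2),w["state"]["ee_pos"])
E
```

```text
len 332.7823759679386 [553.65699759  41.45197682  72.        ] 0.11008097370441233 screw [487.11499404 -66.51172895]
2.7583 [-0.21  0.23  1.75  0.    1.15 -1.89] [487.17496231 -66.14845346 189.99966406]
```

View pics/w1.png

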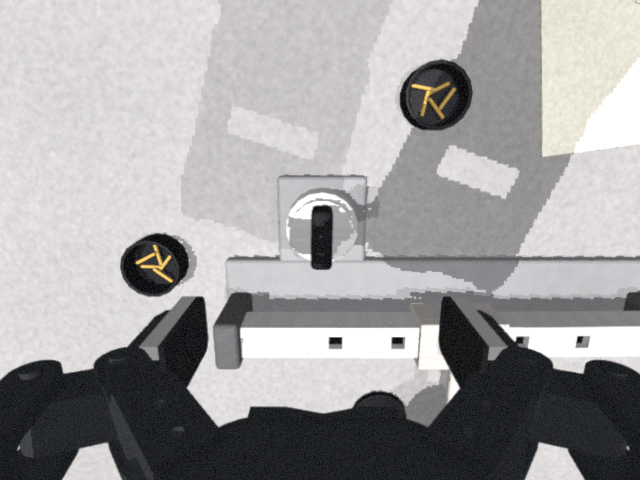

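The wrist view shows the black wing at (322,237) on its flange, nearly aligned with the tool. I'll measure it using the mask at z≈73.

```bash
python3 - <<'E'
from h import *; import pickle
w=pickle.load(open("w1.pkl","rb")); P=cloud(w); z=P[...,2]
box=np.zeros(z.shape,bool); box[190:285,275:370]=1
s=(box&(z>69)&(z<78)).astype(np.uint8)
ct=max(cv2.findContours(s,0,cv2.CHAIN_APPROX_NONE)[0],key=cv2.contourArea)[:,0,:]
q=plane(w,ct,73)[:,:2]; r=cv2.minAreaRect(q.astype(np.float32)); print(r,np.nanmedian(z[s>0]))
pts=plane(w,np.argwhere(s)[:,::-1],73)[:,:2]; print("centroid",pts.mean(0)); 
cv=np.cov((pts-pts.mean(0)).T); e,v=np.linalg.eigh(cv); a=v[:,1]*np.sign(v[0,1]); print("long axis yaw",np.arctan2(a[1],a[0]))
f=box&(z>42)&(z<56); print("flange z",np.nanmedian(z[f])); fr=cv2.minEnclosingCircle(plane(w,np.argwhere(f)[:,::-1],49)[:,:2].astype(np.float32)); print(fr)
E
```

```text
((488.4513244628906, -65.84070587158203), (39.385108947753906, 13.335212707519531), 5.9250617027282715) 73.14932188974859
centroid [488.0630397  -66.08358704]
long axis yaw 0.10077612692683809
flange z 49.42039173275933
((488.6461486816406, -66.18675231933594), 23.063413619995117)
```

```bash
python3 - <<'E'
from rig import bot; from h import *
def st(t):
    s=bot.read_state(); print(t,round(s["clock"],2),s["ee_pos"].round(2),"F",s["ft_force"].round(1),"M",np.round(s["moment"],2),"grip",round(s["grip_width"],1),round(s["grip_force"],1))
bot.move_gripper(45,60)
q=qdown(np.pi/2+.101)
bot.servo_line([488.4,-65.9,110],q,speed=100)
print(bot.servo_line([488.4,-65.9,71],speed=50,until_force=8)); st("down")
bot.move_gripper(5,60); st("grip")
print(bot.servo_line([488.4,-65.9,58],speed=12,until_force=18)); bot.dwell(.2); st("press")
E
```

```text
False
down 5.17 [488.56 -65.92  71.22] F [ 0.8 -0.7  1. ] M [ 0.05 -0.01 -0.05] grip 45.2 0.0
grip 5.55 [488.62 -66.64  71.42] F [-0.2 -6.8  2. ] M [-1.09  0.15 -0.04] grip 12.6 61.9
True
press 6.49 [488.69 -66.76  63.53] F [-5.3 -0.8 11.2] M [-0.    0.79  0.  ] grip 12.7 63.1
```

```bash
python3 - <<'E'
from rig import bot; from h import *
def st(t):
    s=bot.read_state(); print(t,round(s["clock"],2),s["ee_pos"].round(2),"F",s["ft_force"].round(1),"M",np.round(s["moment"],2),"grip",round(s["grip_width"],1),round(s["grip_force"],1)); return s
for a in (.2,.5,.8,1.1,1.25,1.3,1.34):
    bot.servo_line([488.6,-66.4,62.9],qdown(np.pi/2+.101-a),speed=20); s=st(a)
    if abs(s["moment"][2])>1.5: break
y=rot(s["tool_rot"])[:,1]; print("turn",np.pi/2+.11-np.arctan2(y[1],y[0]))
E
```

```text
0.2 6.84 [488.73 -66.69  63.55] F [-4.3 -2.5  7.7] M [-0.29  0.62 -0.02] grip 12.9 62.6
0.5 7.29 [488.82 -66.61  63.59] F [-2.2 -0.8  7.7] M [-0.08  0.51  0.02] grip 12.5 62.5
0.8 7.74 [488.9  -66.57  63.57] F [-2.1 -0.6  6.9] M [-0.05  0.33  0.  ] grip 12.9 62.4
1.1 8.19 [488.99 -66.56  63.6 ] F [-1.1 -0.4  6.3] M [-0.05  0.17 -0.04] grip 13.0 62.3
1.25 8.49 [489.08 -66.57  63.63] F [-1.5 -1.1  5.7] M [-0.04  0.04  0.04] grip 12.7 62.3
1.3 8.74 [489.06 -66.56  63.63] F [-0.6 -1.5  6.4] M [-0.03  0.08  0.12] grip 12.8 62.3
1.34 8.99 [489.08 -66.57  63.63] F [-1.3 -1.6  7. ] M [-0.1  -0.    0.75] grip 12.8 63.0
turn 1.3479899662014085
```

The stop is felt (moment rising to 0.75). Release, lift, and check the screw; then look from above the knob.

```bash
python3 - <<'E'
from rig import bot; from h import *
import pickle,json
S=json.load(open("st.json")); o=np.array(S["o"]); yaw=S["yaw"]
bot.move_gripper(40,60)
bot.servo_line([488.6,-66.4,190],speed=150)
w=grab(bot,"wrist"); pickle.dump(w,open("w2.pkl","wb"))
P=cloud(w); m=(np.hypot(P[...,0]-488.5,P[...,1]+66.2)<30)
s=m&(P[...,2]>60)&(P[...,2]<80); pts=P[s][:,:2]; print("wing z",np.median(P[s][:,2]),pts.mean(0))
e,v=np.linalg.eigh(np.cov(pts.T)); a=np.arctan2(v[1,1],v[0,1]); print("turn",(yaw-a)%np.pi)
bot.move_to([o[0],o[1],215],qdown(yaw)); bot.move_gripper(60); bot.dwell(.1)
w=grab(bot,"wrist"); pickle.dump(w,open("w3.pkl","wb")); cv2.imwrite("pics/w3.png",cv2.convertScaleAbs(w["image"],alpha=1.4))
P=cloud(w); s=(P[...,2]>112)&(P[...,2]<130)&(np.hypot(P[...,0]-o[0],P[...,1]-o[1])<30)
q=plane(w,np.argwhere(s)[:,::-1],121)[:,:2].astype(np.float32)
print("knob",cv2.minEnclosingCircle(q),q.mean(0),np.median(P[s][:,2]),"clock",bot.read_state()["clock"],bot.read_state()["joint_positions"].round(2))
E
```

```text
wing z 67.94384353116281 [488.50319868 -64.35114552]
turn 1.3033575683636611
knob ((555.6121215820312, 43.41674041748047), 14.074162483215332) [555.51587   43.351234] 121.45991426000805 clock 11.475 [ 0.01  0.34  1.55  0.    1.25 -0.1 ]
```

View pics/w3.png

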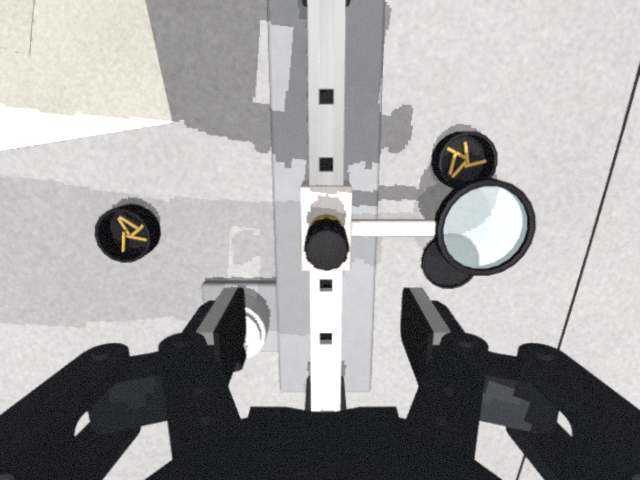

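The screw is caught: turn 1.30, wing down 5 mm. In this view the knob is at (326,243) and the tub at (465,158), up in the picture, which is +y. Now grip and lift the knob.

```bash
python3 - <<'E'
from rig import bot; from h import *
import json
yaw=json.load(open("st.json"))["yaw"]
def st(t):
    s=bot.read_state(); print(t,round(s["clock"],2),s["ee_pos"].round(2),"F",s["ft_force"].round(1),"M",np.round(s["moment"],2),"grip",round(s["grip_width"],1),round(s["grip_force"],1)); return s
p=np.array([555.,42.7,0])
bot.servo_line(p+[0,0,140],qdown(yaw),speed=120)
print(bot.servo_line(p+[0,0,106],speed=50,until_force=8)); st("down")
bot.move_gripper(15,60); s=st("grip")
e=s["ee_pos"].copy(); json.dump(list(e),open("grip.json","w"))
bot.servo_line([e[0],e[1],e[2]+11],speed=25,until_force=35); bot.dwell(.2); st("lift")
E
```

```text
False
down 13.08 [555.15  42.72 106.22] F [0.3 0.7 0.5] M [-0.02 -0.06  0.02] grip 60.1 0.0
grip 13.49 [555.28  42.72 106.27] F [ 2.7  0.  -0.5] M [-0.01 -0.33 -0.05] grip 24.8 58.8
lift 14.29 [555.19  42.72 116.83] F [ 6.4  0.5 -9. ] M [ 0.1  -1.08  0.06] grip 24.8 59.4
```

```bash
python3 - <<'E'
from rig import bot; from h import *
import json,pickle
yaw=json.load(open("st.json"))["yaw"]; e=np.array(json.load(open("grip.json")))
def st(t):
    s=bot.read_state(); print(t,round(s["clock"],2),s["ee_pos"].round(2),"F",s["ft_force"].round(1),"M",np.round(s["moment"],2),"grip",round(s["grip_width"],1),round(s["grip_force"],1)); return s
u=np.array([-np.sin(yaw),np.cos(yaw),0])
t=e+45*u+[0,0,11]
print(bot.servo_line(t,speed=40,until_force=25)); bot.dwell(.2); s=st("slid"); print("slide",(s["ee_pos"]-e)@u)
print(bot.servo_line(t-[0,0,18],speed=15,until_force=22)); bot.dwell(.3); s=st("press"); print("dz vs rest",s["ee_pos"][2]-e[2],"slide",(s["ee_pos"]-e)@u)
c=grab(bot,"scene"); cv2.imwrite("pics/s2.png",cv2.resize(c["image"][180:340,220:440],None,fx=3.5,fy=3.5))
E
```

```text
False
slid 15.77 [550.26  87.41 116.8 ] F [ 6.   0.4 -8.4] M [ 0.13 -1.16  0.03] grip 24.5 59.4
slide 44.96694746679258
True
press 17.03 [550.57  87.44 102.35] F [-1.8  0.2  6.7] M [-0.12  0.34  0.  ] grip 24.6 61.2
dz vs rest -3.9266268099936497 slide 44.963377221605164
```

View pics/s2.png

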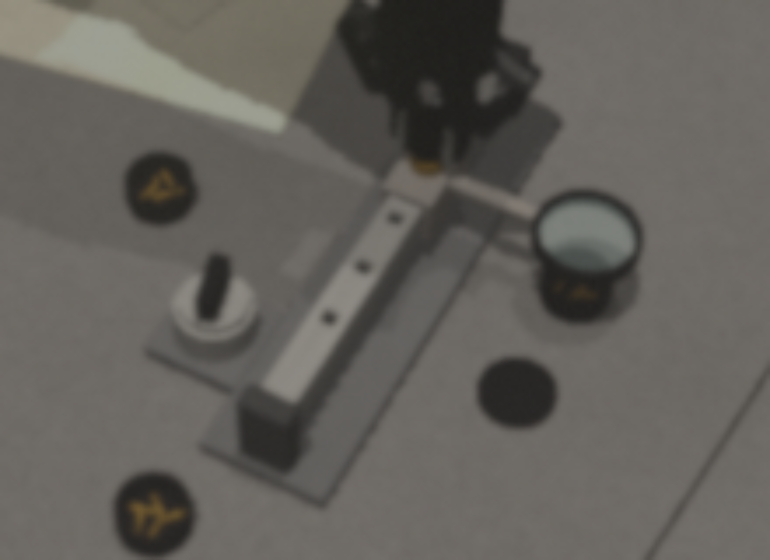

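The sleeve is in the +y hole at 45.0 mm and the pin is 3.9 mm below rest, which is home. The lens at (587,235) stands over the tub and the screw is down. I'll add a little push for margin and hand in.

```bash
python3 - <<'E'
from rig import bot; from h import *
s=bot.read_state(); p=s["ee_pos"]
bot.servo_line([p[0],p[1],101.2],speed=5); bot.dwell(.5)
s=bot.read_state(); print(s["clock"],s["ee_pos"].round(2),s["ft_force"].round(1),s["grip_force"])
if s["ft_force"][2]>5 and s["ee_pos"][2]<102.7: print(bot.finish_job())
E
```

```text
17.85 [550.62  87.47 102.26] [-3.7 -0.7 13. ] 62.02463150024414
the job is handed in; nothing more can be done
None
```

The job is handed in at 17.9 s: the screw was pushed down, turned to its stop and stayed caught, the sleeve sits in the +y hole with the lens over the tub, and the knob is gripped and held fully home with about 13 N.

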